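Index the sample reader's carousel to its mark

TASK

Open the sample reader by sliding its thumb latch to the left (as seen from the robot) so that the clear cover springs up. Then turn the carousel by its bar until the notch in its rim faces the pointed mark and the spring catch clicks home in the notch - a little to either side of the mark is normal, so feel for the click and do not force the disc past it. Leave the cover open with the catch home, let go, and leave everything else on the bench where it is.

Things in the scene. Friction and masses are not known exactly. Their poses are not given: they have to be found in the camera images.
- reader: Cream sample reader, fixed. Origin: on the bench below the carousel's axis; +x to its back (the robot is on its -x side), +y to its left seen from the robot, z up. Flat deck 55 mm above the bench, x -115 to +85 mm, y -175 to +95 mm; beyond y -95 mm it is a low wing with a blank display.
- cover (a joint): Hinge of the clear box-shaped cover, rad: 0 shut, 1.9 fully open (standing up behind its hinge, which runs along reader x +78 mm, 57 mm above the bench). A spring opens it as soon as the latch frees the lip low on its front wall, and fully once nothing is in its way.
- cover_edge (a point): Middle of the cover's top front edge (moves with the cover). The cover stands on the deck over the carousel: 156 mm wide (y), 152 mm deep (x), its top 52 mm above the deck, walls 3 mm. Its front edge swings up and back.
- latch (a joint): Thumb latch, m: 0 closed, grows as the tab slides to the reader's left (+y); end stop 0.011. It lets the cover go at about 0.007. A spring pushes it back to 0 (1.2 N at the start, 2.5 N at the stop).
- latch_tab (a point): Middle of the top of the latch's upright grey tab on the ledge in front of the cover, 24.5 mm above the deck; axes as the reader's. Tab 14 mm deep (x), 10 mm wide (y), from the deck up. A flat hook 16 mm wide (y), 6.5 to 9.5 mm above the deck, runs from it back to the cover's front wall, 15 mm behind the tab. Ledge clear on both sides of the tab, 10 mm of it in front.
- carousel: White disc, 100 mm across, turning without end either way about the vertical axis (0.12 to 0.2 N m). Origin: on the axis, at deck height; top face 12 mm above it. One notch in the rim towards its own -x. Grey bar grip across the disc along its x axis, x -28 to +28 mm, 12 mm thick (y), top 41 mm above the origin (29 mm above the disc); the end by the notch is a pointed nose, the other is square.
- notch (a point): Middle of the mouth of the carousel's notch (9 mm wide), 50 mm from the axis, 11 mm above the deck; turns with the carousel.
- mark (a point): The mark: a pointed raised rib on the small grey hood (26 mm wide) fixed on the deck just in front of the disc. This point is on the reader's -x side, 55 mm from the axis and 11 mm above the deck; the rib rises 2.5 mm more. Axes as the reader's.
- catch_pin (a joint): Spring catch hidden in the hood, m: a 10 mm round-nosed pin pressed on the disc's rim with 2 to 3 N. 0.0032 to 0.0037 riding on the rim, 0 to 0.0007 home in the notch, where it holds the disc both ways; forced on, it jumps out again (at about 0.3 N m). It sits up to 7 degrees to either side of the mark: find it by turning the disc slowly across the mark, and stop when it clicks in. 
- cap_jar: small white screw-cap jar, 34 mm across, 42 mm high, standing on the right-hand wing of the reader's deck. Origin: centre of its foot. Leave it alone.
- reagent: glass bottle, 60 mm across, 125 mm high, on the bench close to the left side of the reader. Origin: centre of its foot. Leave it alone.
- tape_roll: roll of plain tape lying flat, 90 mm across, 19 mm high. Origin: centre of its underside. Leave it alone.
- tip_box: pipette-tip box with clear lid, 120 x 85 x 73 mm. Origin: centre of its underside. Leave it alone.
- tube_rack: white microtube rack with capped tubes, 110 x 200 x 37 mm. Origin: centre of its underside. Leave it alone.
- notebook: closed notebook, 150 x 200 x 12 mm. Origin: centre of its underside. Leave it alone.
- beaker: glass beaker, 70 mm across, 85 mm high. Origin: centre of its foot. Leave it alone.

How it is judged:
By the outcome, as a careful person would: the job done as asked, in the order asked, and still so for the second after the job is handed in, with the robot touching nothing.
It also fails if it takes over 67 s, if anything falls off the work surface, if the arm or the gripper's body presses on something with over 40 N, if the wrist force passes 120 N, or if a joint passes its speed limit or range.

ROBOT

A 7-joint arm with a two-finger parallel gripper is mounted at the origin on the work surface. World frame = base frame: x ahead of the robot, y to its left, z up, the work surface at z = 0. Lengths are in m, angles in rad, forces in N, time in s.
With the tool pointing down it reaches from about 0.425 to 0.875 m from the base axis. Payload 4.7 kg.
Tool frame: the origin (TCP) lies at the very end of the fingers, on their centre line; the grasp point (between the pads) lies 19 mm behind it; z points along the fingers, y is the direction in which the jaws open and shut (so a half turn about z gives the same grasp; the last joint's range is limited). The gripper opens to 87 mm and grips with 3 to 60 N. Pads are 19 mm wide; open, the fingers measure 117 mm over their backs; the gripper's body (75 mm by 190 mm) begins 51 mm behind the grasp point.
Start: joints at [-1.126, 0.321, -0.07, 1.45, 0.023, 1.371, -0.057], TCP at [0.271, 0.591, 0.223] pointing down, gripper open.
Joint ranges: [-2.86, 2.86], [-0.3, 2.09], [-1.38, 1.24], [0.06, 2.45], [-1.56, 4.7], [0.09, 2.05], [-2.69, 2.69]. Speed limits (rad/s): [2.57, 2.57, 3.14, 3.14, 3.14, 3.14, 3.14].

INTERFACE

Orientations are given as a rotation vector (axis times angle).
In Python, from bench import ctrl, get_image, camera_info gives the robot as it stands.
- The arm moves only by the tool carry_out, never from a script. Its argument "commands" is a list of rows, each an object of numbers: "tx", "ty", "tz": the shift along the tool's x, y, z in m; "rx", "ry", "rz": the turn, a rotation vector about the tool's x, y, z in rad; "jaw": the opening, from 0 (shut) to 1 (fully open). In form: [{"tx": .., "ty": .., "tz": .., "rx": .., "ry": .., "rz": .., "jaw": ..}, ...]. A call has 1 to 12 rows; each row is the pose to reach, as a shift and turn from the pose commanded when the call began, along the tool's axes at that moment; what a row does not reach only later rows make up. A row lasts 1/8 s, in which the tool goes at most 62.5 mm and 10.7 degrees, less where a joint would pass 70% of its speed; a pose out of reach is approached as far as the arm can. A call with a gripper value outside its range is refused whole. The fingers move at their own pace and stop on an object; "grip_force" is the grip in N (left out, the last holds). Time passes only in rows, so rows that repeat a pose let the fingers close. It gives the time, the measured TCP pose, the force and the opening at its end, in the units of the state.
- ctrl.get_state(): the state, without advancing time (a new reading comes with each control period).
- get_image(name): name is "side" or "top"; returns the picture (480x640x3 uint8, red, green, blue); there is no depth.
- camera_info(name): a dict with "intrinsics" (3x3 intrinsics, pixels), "R" (3x3) and "t" (3): a world point X has camera coordinates R X + t. Camera axes: x right, y down, z forward; pixel columns grow to the right and rows downward; lengths in m; the calibration is good to about 2 mm. A picture is of the moment at which its call begins. camera_info takes no time and is no camera call.
- ctrl.close_job(): hands the job in, once; it reports no verdict.
The state is a dict: "time": time; "joint_positions": joint angles; "qd": joint speeds; "joint_torque": joint torques, N m; "position": TCP position; "tool_rot": TCP orientation; "ft_force": force on the tool from outside, world axes, zero at the start; "torque": the same for the moment, N m; "grip_width": opening from 0.0 (shut) to 1.0 (fully open).
Only numpy, scipy, OpenCV 4.12 (cv2) and the standard library are available. Lean on these libraries where they do the work, as an engineer would, in place of code of your own. Each camera call takes 0.05 s, during which the arm holds its last target.

## Working session

There is one attempt and no reset: what is moved stays moved. The work goes in short steps, Python scripts to look and compute and a tool call to move; the robot and the scene stay as the last step left them, time stands still between calls to the robot, and variables do not carry over. Pictures are saved under pics/ and viewed, and the job is handed in when it is done.

Besides the shell and the picture viewer there is one more tool, called after "Emit:" as a command line: name --argument value ..., lists and objects as JSON in quotes. carry_out: Moves the arm, as the interface text tells. Its arguments: {"type":"object","properties":{"commands":{"type":"array"},"grip_force":{"type":"number"}},"required":["commands"]}

```bash
mkdir -p pics; cat > h.py <<'E'
import numpy as np, cv2
from bench import ctrl, get_image, camera_info
def snap(n,f,crop=None,scale=1):
    im=get_image(n)
    cv2.imwrite('pics/raw_'+f,im[:,:,::-1])
    o=im
    if crop: o=im[crop[1]:crop[3],crop[0]:crop[2]]
    o=cv2.resize(o,None,fx=scale,fy=scale,interpolation=cv2.INTER_CUBIC)
    cv2.imwrite('pics/'+f,o[:,:,::-1])
def ray(n,u,v):
    c=camera_info(n);R=np.array(c['R']);t=np.array(c['t']);K=np.array(c['intrinsics'])
    d=R.T@np.linalg.solve(K,[u,v,1]);return -R.T@t,d
def atz(n,u,v,z):
    o,d=ray(n,u,v);return o+d*(z-o[2])/d[2]
def proj(n,X):
    c=camera_info(n);p=np.array(c['intrinsics'])@(np.array(c['R'])@np.array(X)+np.array(c['t']));return p[:2]/p[2]
E
python3 - <<'E'
from h import *
np.set_printoptions(precision=4,suppress=True)
snap('top','t0.png');snap('side','s0.png')
print(ctrl.get_state())
for n in('top','side'):
  c=camera_info(n);print(n,c['intrinsics'],ray(n,320,240))
E
```

```text
{'time': 0.1, 'joint_positions': array([-1.1259,  0.3218, -0.0701,  1.4515,  0.0226,  1.3708, -0.0569]), 'qd': array([-0.0019, -0.0003,  0.0007, -0.0015, -0.001 , -0.001 ,  0.0007]), 'joint_torque': array([  0.0004, -49.257 ,  -0.4053, -31.3401,  -0.0641,   0.0395,
         0.0001]), 'position': array([0.2713, 0.5901, 0.2216]), 'tool_rot': array([-0.6713, -3.0687,  0.0027]), 'ft_force': array([-0.1732, -0.5443,  1.1102]), 'torque': array([-0.0367,  0.0364,  0.0291]), 'grip_width': 0.9999538528357059}
top [[500.8294   0.     325.1263]
 [  0.     500.8294 237.7443]
 [  0.       0.       1.    ]] (array([0.3657, 0.0458, 1.5629]), array([ 0.0752,  0.0202, -0.997 ]))
side [[484.5625   0.     318.2921]
 [  0.     484.5625 234.9864]
 [  0.       0.       1.    ]] (array([ 0.2233, -0.672 ,  1.041 ]), array([ 0.2176,  0.5781, -0.7865]))
```

View pics/t0.png

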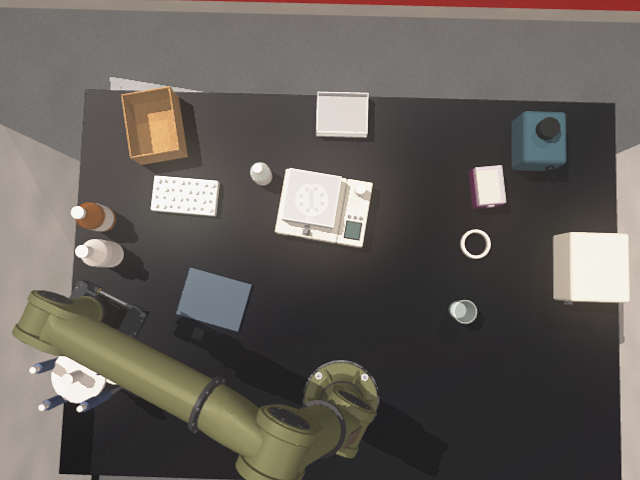

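View pics/s0.png

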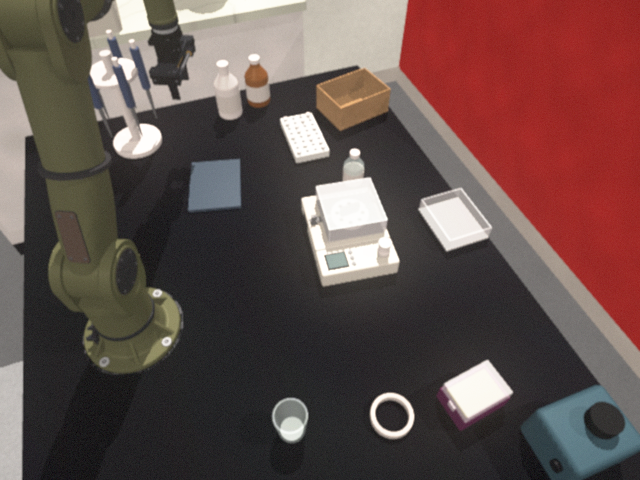

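```bash
python3 - <<'E'
import cv2
a=cv2.imread('pics/raw_t0.png')[155:255,265:385];cv2.imwrite('pics/t0c.png',cv2.resize(a,None,fx=6,fy=6,interpolation=cv2.INTER_CUBIC))
a=cv2.imread('pics/raw_s0.png')[170:290,290:410];cv2.imwrite('pics/s0c.png',cv2.resize(a,None,fx=5,fy=5,interpolation=cv2.INTER_CUBIC))
E
```

```text
(no output)
```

View pics/t0c.png

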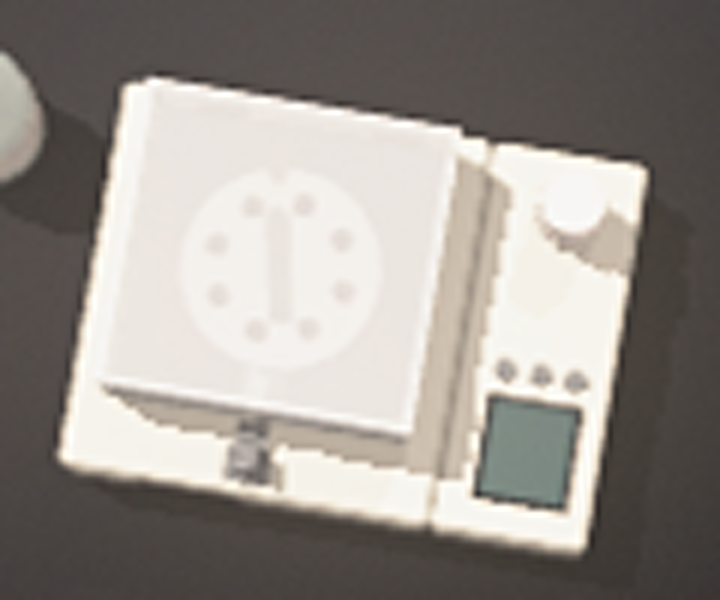

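View pics/s0c.png

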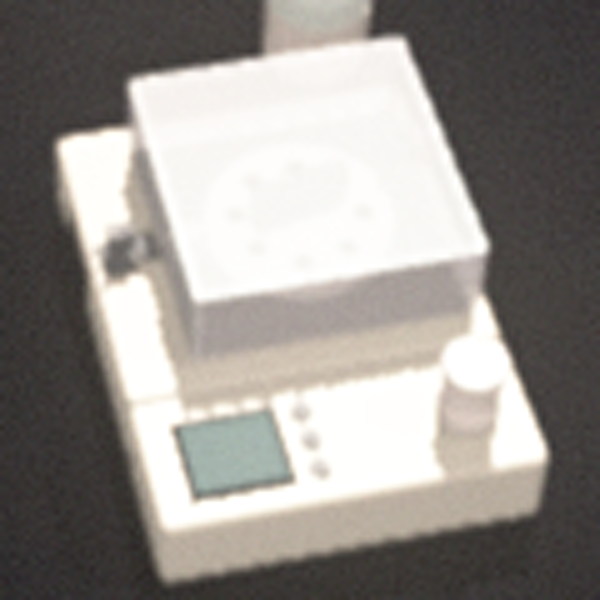

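```bash
cat >> h.py <<'E'
def fit():
    px=np.array([[60,465],[585,552],[648,165]])/6+[265,155]
    L=np.array([[-.115,.095],[-.115,-.175],[.085,-.175]])
    W=np.array([atz('top',*p,.055)[:2] for p in px])
    lc,wc=L.mean(0),W.mean(0);H=(L-lc).T@(W-wc);U,S,V=np.linalg.svd(H);R=(V.T@U.T)
    return R,wc-R@lc,W,L
E
python3 - <<'E'
from h import *
np.set_printoptions(precision=4,suppress=True)
R,t,W,L=fit();print(t,np.degrees(np.arctan2(R[1,0],R[0,0])),(W-(L@R.T+t))*1e3)
f=lambda x,y,z:np.r_[R@[x,y]+t,z]
c=lambda p:(p-[265,155])*6
cs=lambda p:(p-[290,170])*5
for nm,P in dict(axis=(0,0,.067),mark=(-.055,0,.066),tab=(-.098,0,.0795),lb=(.085,.095,.055),coverfl=(-.074,.078,.107),coverfr=(-.074,-.078,.107),coverbl=(.078,.078,.107)).items():
  X=f(*P);print(nm,X,c(proj('top',X)),cs(proj('side',X)))
p=atz('top',265+280/6,155+175/6,.066);print('notch',R.T@(p[:2]-t))
p=atz('top',265+280/6,155+268/6,.067);print('disc',R.T@(p[:2]-t),p)
p=atz('top',265+250/6,155+453/6,.0795);print('tab',R.T@(p[:2]-t),p)
E
```

```text
[0.5993 0.1047] -7.788653951841502 [[ 0.1106 -1.2228]
 [ 0.2114  0.8037]
 [-0.322   0.4191]]
axis [0.5993 0.1047 0.067 ] [280.3216 268.8693] [296.4531 211.5517]
mark [0.5448 0.1121 0.066 ] [262.1953 376.3827] [196.532  230.0213]
tab [0.5022 0.1179 0.0795] [246.6653 458.1153] [117.4078 226.8985]
lb [0.6964 0.1873 0.055 ] [124.9691  79.397 ] [396.8278  78.1541]
coverfl [0.5365 0.192  0.107 ] [ 94.7356 378.5974] [129.447   79.1557]
coverfr [0.5154 0.0374 0.107 ] [410.2134 430.4604] [197.2857 297.6629]
coverbl [0.6871 0.1714 0.107 ] [147.4884  75.6586] [400.9246  34.8201]
notch [0.0472 0.0081]
disc [0.0004 0.0002] [0.5997 0.1048 0.067 ]
tab [-0.0952 -0.0012] [0.5048 0.1164 0.0795]
```

```bash
cat >> h.py <<'E'
from scipy.spatial.transform import Rotation as Ro
def rd(x,y,z):
    R,t,_,_=fit();return np.r_[R@[x,y]+t,z]
YAW=-7.79
def plan(P,yaz=None):
    """P world TCP, yaz azimuth (deg, reader frame) of tool y, pointing down"""
    s=ctrl.get_state();R0=Ro.from_rotvec(s['tool_rot'])
    d=R0.inv().apply(np.array(P)-s['position'])
    if yaz is None: r=np.zeros(3)
    else:
        a=np.radians(yaz+YAW);y=np.array([np.cos(a),np.sin(a),0]);z=np.array([0,0,-1.]);x=np.cross(y,z)
        r=(R0.inv()*Ro.from_matrix(np.stack([x,y,z],1))).as_rotvec()
    print('shift',d.round(4),'rot',r.round(4))
def st():
    s=ctrl.get_state();R,t,_,_=fit();R0=Ro.from_rotvec(s['tool_rot']).as_matrix();y=R0[:,1]
    print('t',round(s['time'],2),'reader xy',(R.T@(s['position'][:2]-t)).round(4),'z',s['position'][2].round(4),'yaz',round(np.degrees(np.arctan2(y[1],y[0]))-YAW,1),'tilt',np.degrees(np.arccos(-R0[2,2])).round(2),'F',s['ft_force'].round(2),'M',s['torque'].round(3),'g',round(s['grip_width'],3),'q',s['joint_positions'].round(2))
E
python3 - <<'E'
from h import *
st();plan(rd(-.107,0,.2),90)
E
```

```text
t 0.1 reader xy [-0.3908  0.4365] z 0.2216 yaz 73.1 tilt 0.1 F [-0.17 -0.54  1.11] M [-0.037  0.036  0.029] g 1.0 q [-1.13  0.32 -0.07  1.45  0.02  1.37 -0.06]
shift [-0.3984 -0.3352  0.0222] rot [-1.800e-03 -2.000e-04 -2.948e-01]
```

Emit:
carry_out --commands '[{"tx":-0.05,"ty":-0.042,"tz":0.003,"rz":-0.04,"jaw":0.3},{"tx":-0.1,"ty":-0.084,"tz":0.006,"rz":-0.08,"jaw":0.3},{"tx":-0.15,"ty":-0.126,"tz":0.009,"rz":-0.12,"jaw":0.3},{"tx":-0.2,"ty":-0.168,"tz":0.012,"rz":-0.16,"jaw":0.3},{"tx":-0.25,"ty":-0.21,"tz":0.015,"rz":-0.2,"jaw":0.3},{"tx":-0.3,"ty":-0.252,"tz":0.018,"rz":-0.24,"jaw":0.3},{"tx":-0.35,"ty":-0.294,"tz":0.021,"rz":-0.28,"jaw":0.3},{"tx":-0.398,"ty":-0.335,"tz":0.022,"rz":-0.295,"jaw":0.3},{"tx":-0.398,"ty":-0.335,"tz":0.022,"rz":-0.295,"jaw":0.3},{"tx":-0.398,"ty":-0.335,"tz":0.022,"rz":-0.295,"jaw":0.3},{"tx":-0.398,"ty":-0.335,"tz":0.022,"rz":-0.295,"jaw":0.3}]' --grip_force 10

```text
invalid input
```

```bash
python3 - <<'E'
from h import *
st();plan(rd(-.107,0,.063),90)
E
```

```text
t 0.1 reader xy [-0.3908  0.4365] z 0.2216 yaz 73.1 tilt 0.1 F [-0.17 -0.54  1.11] M [-0.037  0.036  0.029] g 1.0 q [-1.13  0.32 -0.07  1.45  0.02  1.37 -0.06]
shift [-0.3984 -0.335   0.1592] rot [-1.800e-03 -2.000e-04 -2.948e-01]
```

Emit:
carry_out --commands '[{"tx":-0.398,"ty":-0.335,"tz":0.022,"rx":0,"ry":0,"rz":-0.295,"jaw":0.3},{"tx":-0.398,"ty":-0.335,"tz":0.022,"rx":0,"ry":0,"rz":-0.295,"jaw":0.3}]' --grip_force 10

```text
time: 0.35
position: [0.3248, 0.4763, 0.2163]
tool_rot: [-0.204, -3.135, 0.002]
ft_force: [1.5, 0.1, 0.3]
grip_width: 0.853
```

```bash
python3 - <<'E'
from h import *
st();plan(rd(-.107,0,.2),90)
E
```

```text
t 0.35 reader xy [-0.3223  0.331 ] z 0.2163 yaz 90.4 tilt 0.07 F [1.47 0.07 0.25] M [-0.037 -0.124  0.014] g 0.853 q [-0.97  0.17 -0.06  1.65  0.01  1.33  0.41]
shift [-0.2133 -0.3323  0.0167] rot [-0.0012 -0.0002  0.0062]
```

Emit:
carry_out --commands '[{"tx":-0.213,"ty":-0.332,"tz":0.017,"rx":0,"ry":0,"rz":0.006,"jaw":0.3},{"tx":-0.213,"ty":-0.332,"tz":0.017,"rx":0,"ry":0,"rz":0.006,"jaw":0.3},{"tx":-0.213,"ty":-0.332,"tz":0.017,"rx":0,"ry":0,"rz":0.006,"jaw":0.3},{"tx":-0.213,"ty":-0.332,"tz":0.017,"rx":0,"ry":0,"rz":0.006,"jaw":0.3},{"tx":-0.213,"ty":-0.332,"tz":0.017,"rx":0,"ry":0,"rz":0.006,"jaw":0.3},{"tx":-0.213,"ty":-0.332,"tz":0.017,"rx":0,"ry":0,"rz":0.006,"jaw":0.3},{"tx":-0.213,"ty":-0.332,"tz":0.017,"rx":0,"ry":0,"rz":0.006,"jaw":0.3},{"tx":-0.213,"ty":-0.332,"tz":0.017,"rx":0,"ry":0,"rz":0.006,"jaw":0.3},{"tx":-0.213,"ty":-0.332,"tz":0.017,"rx":0,"ry":0,"rz":0.006,"jaw":0.3},{"tx":-0.213,"ty":-0.332,"tz":0.017,"rx":0,"ry":0,"rz":0.006,"jaw":0.3}]'

```text
time: 1.6
position: [0.4902, 0.1217, 0.2002]
tool_rot: [-0.218, -3.134, -0.0]
ft_force: [0.2, 0.0, -0.9]
grip_width: 0.302
```

```bash
python3 - <<'E'
from h import *
st();plan(rd(-.107,0,.063),90)
snap('side','s1.png',(230,100,430,300),3)
E
```

```text
t 1.6 reader xy [-0.1104  0.0021] z 0.2002 yaz 89.8 tilt 0.02 F [ 0.22  0.03 -0.87] M [ 0.066  0.023 -0.01 ] g 0.302 q [-0.57  0.02  0.28  1.84 -0.01  1.28  1.14]
shift [-0.0034 -0.0021  0.1372] rot [ 0.0003 -0.0003 -0.0027]
```

View pics/s1.png

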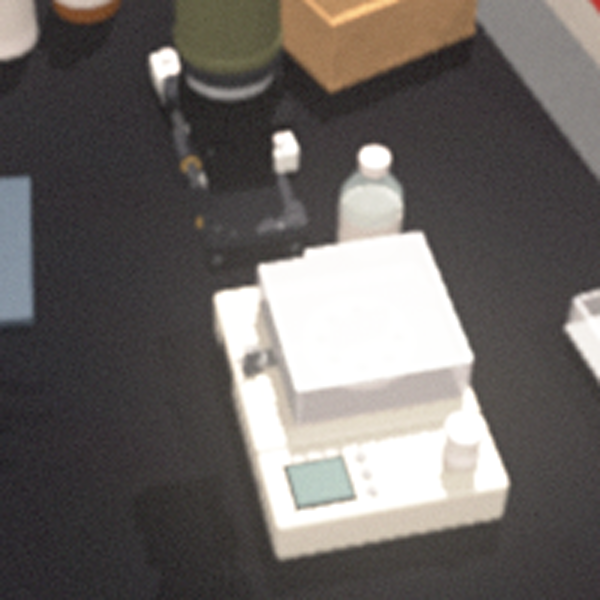

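```bash
python3 - <<'E'
from h import *
s=ctrl.get_state();print(((proj('side',s['position'])-[230,100])*3).round())
snap('side','s2.png')
snap('top','t2.png')
st()
E
```

```text
[234. 249.]
t 1.75 reader xy [-0.11    0.0013] z 0.2003 yaz 89.8 tilt 0.01 F [ 0.31 -0.06 -0.5 ] M [ 0.036  0.016 -0.012] g 0.301 q [-0.57  0.02  0.28  1.84 -0.01  1.28  1.14]
```

View pics/s2.png

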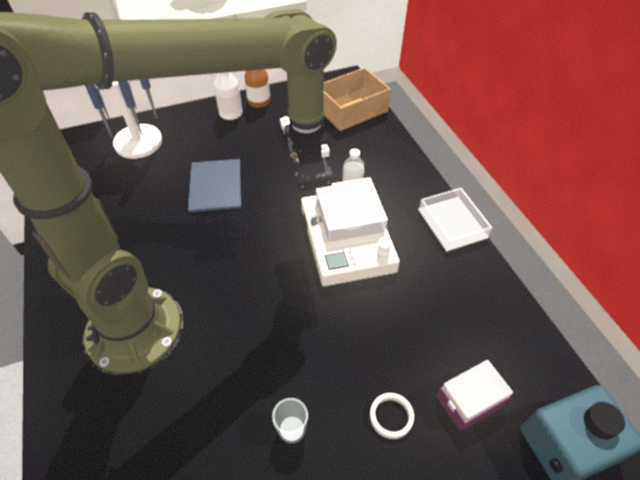

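View pics/t2.png

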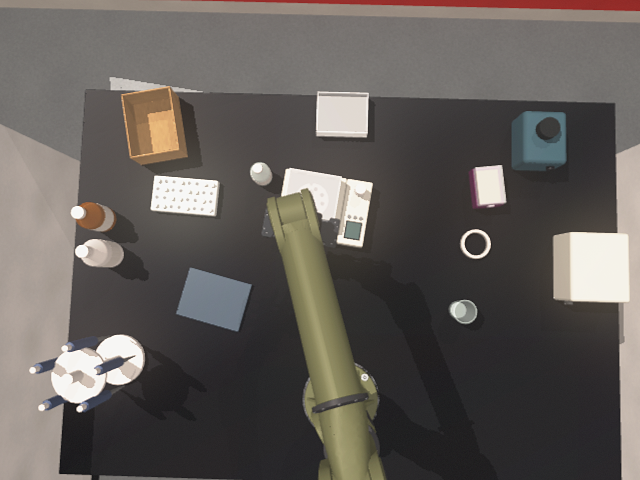

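Emit:
carry_out --commands '[{"tx":-0.003,"ty":-0.001,"tz":0.05,"rx":0,"ry":0,"rz":0,"jaw":0.3},{"tx":-0.003,"ty":-0.001,"tz":0.09,"rx":0,"ry":0,"rz":0,"jaw":0.3},{"tx":-0.003,"ty":-0.001,"tz":0.11,"rx":0,"ry":0,"rz":0,"jaw":0.3},{"tx":-0.003,"ty":-0.001,"tz":0.11,"rx":0,"ry":0,"rz":0,"jaw":0.3},{"tx":-0.003,"ty":-0.001,"tz":0.11,"rx":0,"ry":0,"rz":0,"jaw":0.3}]'

```text
time: 2.38
position: [0.4944, 0.1189, 0.0914]
tool_rot: [0.222, 3.132, 0.001]
ft_force: [-0.0, 0.1, 0.3]
grip_width: 0.301
```

```bash
python3 - <<'E'
from h import *
st();plan(rd(-.107,0,.063),90)
snap('side','s3.png',(270,140,370,260),5)
for y in(-.005,.005): print(((proj('side',rd(-.098,y,.0795))-[270,140])*5).round())
E
```

```text
t 2.38 reader xy [-1.059e-01 -1.000e-04] z 0.0914 yaz 89.7 tilt 0.1 F [-0.03  0.08  0.33] M [ 0.019  0.018 -0.026] g 0.301 q [-0.56  0.13  0.29  1.97 -0.04  1.05  1.18]
shift [0.0012 0.0001 0.0284] rot [ 0.0009  0.0015 -0.0054]
[219. 384.]
[215. 370.]
```

View pics/s3.png

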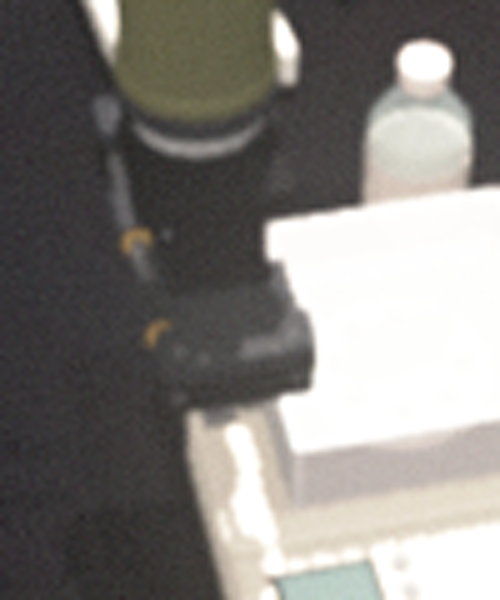

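Emit:
carry_out --commands '[{"tx":0.001,"ty":0,"tz":0.015,"rx":0,"ry":0,"rz":0,"jaw":0.3},{"tx":0.001,"ty":0,"tz":0.028,"rx":0,"ry":0,"rz":0,"jaw":0.3},{"tx":0.001,"ty":0,"tz":0.028,"rx":0,"ry":0,"rz":0,"jaw":0.3},{"tx":0.001,"ty":0,"tz":0.028,"rx":0,"ry":0,"rz":0,"jaw":0.3}]'

```text
time: 2.92
position: [0.4927, 0.1185, 0.0622]
tool_rot: [-0.223, -3.134, 0.0]
ft_force: [0.2, -1.0, 0.5]
grip_width: 0.302
```

```bash
python3 - <<'E'
from h import *
st();plan(rd(-.107,0,.063),90)
E
```

```text
t 2.92 reader xy [-0.1075 -0.0007] z 0.0622 yaz 89.7 tilt 0.01 F [ 0.24 -0.99  0.47] M [-0.017 -0.045  0.013] g 0.302 q [-0.55  0.16  0.28  1.99 -0.05  0.99  1.19]
shift [-0.0005  0.0007 -0.0008] rot [-0.0001 -0.0001 -0.0059]
```

Emit:
carry_out --commands '[{"tx":0,"ty":0.006,"tz":0,"rx":0,"ry":0,"rz":0,"jaw":0.3},{"tx":0,"ty":0.011,"tz":0,"rx":0,"ry":0,"rz":0,"jaw":0.3},{"tx":0,"ty":0.014,"tz":0,"rx":0,"ry":0,"rz":0,"jaw":0.3},{"tx":0,"ty":0.017,"tz":0,"rx":0,"ry":0,"rz":0,"jaw":0.3},{"tx":0,"ty":0.017,"tz":0,"rx":0,"ry":0,"rz":0,"jaw":0.3},{"tx":0,"ty":0.017,"tz":0,"rx":0,"ry":0,"rz":0,"jaw":0.3}]'

```text
time: 3.68
position: [0.4951, 0.1354, 0.0623]
tool_rot: [0.223, 3.133, 0.0]
ft_force: [-1.3, -1.0, 1.1]
grip_width: 0.3
```

```bash
python3 - <<'E'
from h import *
st()
snap('side','s4.png',(270,140,420,290),4)
E
```

```text
t 3.67 reader xy [-0.1074  0.0164] z 0.0623 yaz 89.7 tilt 0.02 F [-1.33 -1.03  1.12] M [-0.347  0.158  0.012] g 0.3 q [-0.57  0.18  0.27  1.98 -0.06  0.99  1.16]
```

View pics/s4.png

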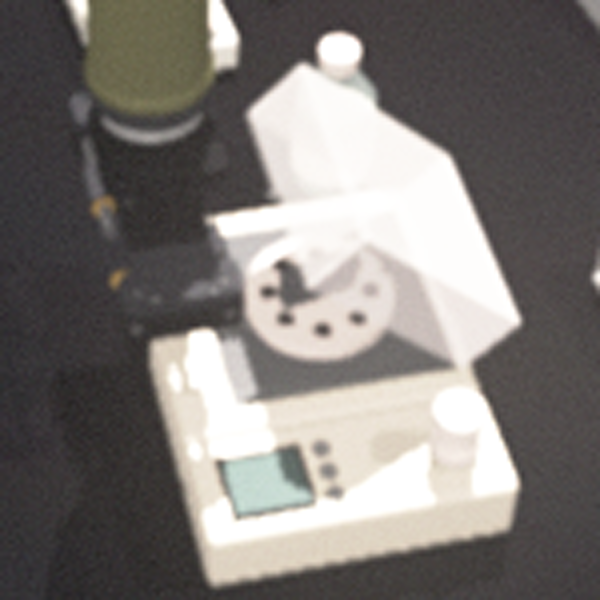

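Emit:
carry_out --commands '[{"tx":0,"ty":-0.014,"tz":0,"rx":0,"ry":0,"rz":0,"jaw":0.3},{"tx":0.02,"ty":-0.014,"tz":0,"rx":0,"ry":0,"rz":0,"jaw":0.3},{"tx":0.04,"ty":-0.014,"tz":-0.03,"rx":0,"ry":0,"rz":0,"jaw":0.3},{"tx":0.05,"ty":-0.014,"tz":-0.08,"rx":0,"ry":0,"rz":0,"jaw":0.4},{"tx":0.05,"ty":-0.014,"tz":-0.138,"rx":0,"ry":0,"rz":0,"jaw":0.6},{"tx":0.05,"ty":-0.014,"tz":-0.138,"rx":0,"ry":0,"rz":0,"jaw":0.6}]'

```text
time: 4.47
position: [0.4466, 0.1293, 0.2052]
tool_rot: [0.222, 3.125, 0.009]
ft_force: [0.2, 0.3, -1.3]
grip_width: 0.537
```

```bash
python3 - <<'E'
from h import *
st()
snap('side','s5.png',(270,140,420,290),4)
snap('top','t5.png',(265,135,385,255),5)
E
```

```text
t 4.47 reader xy [-0.1547  0.0037] z 0.2052 yaz 89.6 tilt 0.61 F [ 0.19  0.32 -1.34] M [ 0.008 -0.031  0.039] g 0.537 q [-0.61 -0.08  0.25  1.93  0.02  1.28  1.07]
```

View pics/s5.png

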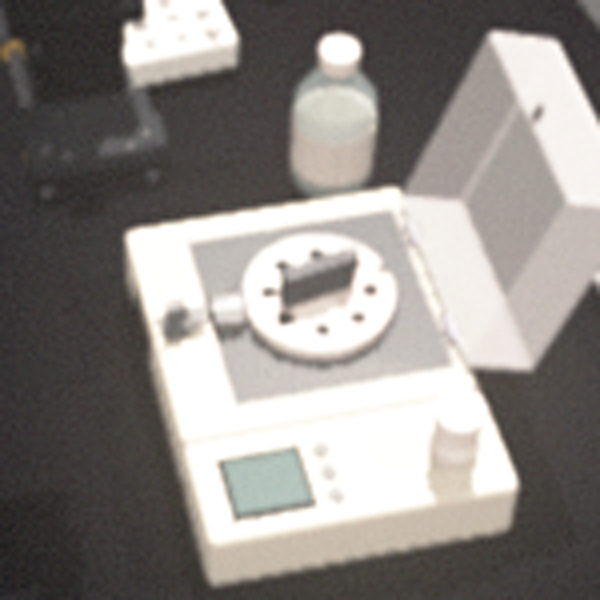

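View pics/t5.png

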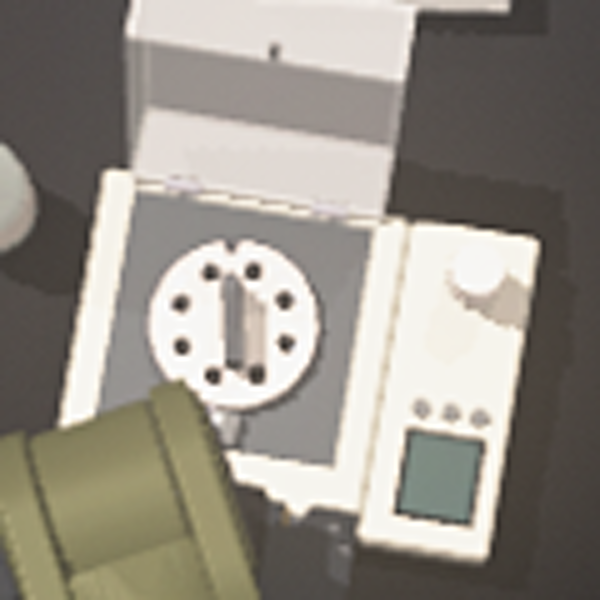

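```bash
python3 - <<'E'
from h import *
R,t,_,_=fit()
for nm,u,v,z in (('notch',231,245,.066),('disc',234,324,.067),('barback',232,272,.096),('barfront',236,364,.096)):
  p=atz('top',265+u/5,135+v/5,z);q=R.T@(p[:2]-t);print(nm,q.round(4),np.degrees(np.arctan2(q[1],q[0])).round(1))
plan(rd(0,0,.205),98)
st()
E
```

```text
notch [0.0475 0.0096] 11.5
disc [ 0.0001 -0.0002] -72.3
barback [0.0262 0.0044] 9.4
barfront [-0.0276 -0.0071] -165.6
shift [-0.1573 -0.0014 -0.0043] rot [ 0.0013  0.0012 -0.146 ]
t 4.58 reader xy [-0.1573  0.0024] z 0.2006 yaz 89.6 tilt 0.1 F [-0.18 -0.08 -0.38] M [ 0.019  0.046 -0.041] g 0.575 q [-0.61 -0.08  0.25  1.94  0.02  1.28  1.07]
```

Emit:
carry_out --commands '[{"tx":-0.157,"ty":-0.002,"tz":-0.004,"rx":0,"ry":0,"rz":-0.2,"jaw":0.5},{"tx":-0.157,"ty":-0.002,"tz":-0.004,"rx":0,"ry":0,"rz":-0.2,"jaw":0.5},{"tx":-0.157,"ty":-0.002,"tz":-0.004,"rx":0,"ry":0,"rz":-0.2,"jaw":0.5},{"tx":-0.157,"ty":-0.002,"tz":-0.004,"rx":0,"ry":0,"rz":-0.2,"jaw":0.5},{"tx":-0.157,"ty":-0.002,"tz":-0.004,"rx":0,"ry":0,"rz":-0.2,"jaw":0.5},{"tx":-0.157,"ty":-0.002,"tz":-0.004,"rx":0,"ry":0,"rz":-0.2,"jaw":0.5}]'

```text
time: 5.32
position: [0.5975, 0.1048, 0.2038]
tool_rot: [0.093, -3.139, -0.001]
ft_force: [0.9, 0.2, -0.7]
grip_width: 0.502
```

```bash
python3 - <<'E'
from h import *
st();plan(rd(0,0,.075),101)
E
```

```text
t 5.33 reader xy [-0.0018 -0.0001] z 0.2038 yaz 101.2 tilt 0.07 F [ 0.95  0.23 -0.71] M [ 0.049  0.004 -0.05 ] g 0.502 q [-0.52  0.24  0.36  1.6  -0.09  1.31  1.48]
shift [-0.0019 -0.0003  0.1288] rot [ 0.0005 -0.0012  0.003 ]
```

Emit:
carry_out --commands '[{"tx":-0.001,"ty":0,"tz":0.05,"rx":0,"ry":0,"rz":0,"jaw":0.5},{"tx":-0.001,"ty":0,"tz":0.09,"rx":0,"ry":0,"rz":0,"jaw":0.5},{"tx":-0.001,"ty":0,"tz":0.11,"rx":0,"ry":0,"rz":0,"jaw":0.5},{"tx":-0.001,"ty":0,"tz":0.124,"rx":0,"ry":0,"rz":0,"jaw":0.5},{"tx":-0.001,"ty":0,"tz":0.128,"rx":0,"ry":0,"rz":0,"jaw":0.5},{"tx":-0.001,"ty":0,"tz":0.128,"rx":0,"ry":0,"rz":0,"jaw":0.5},{"tx":-0.001,"ty":0,"tz":0.128,"rx":0,"ry":0,"rz":0,"jaw":0.5}]'

```text
time: 6.2
position: [0.6006, 0.1047, 0.0775]
tool_rot: [-0.091, 3.138, 0.001]
ft_force: [0.4, 0.6, -0.3]
grip_width: 0.5
```

```bash
python3 - <<'E'
from h import *
st();plan(rd(0,0,.075),101)
E
```

```text
t 6.2 reader xy [0.0013 0.0002] z 0.0775 yaz 101.1 tilt 0.12 F [ 0.41  0.58 -0.26] M [0.029 0.004 0.055] g 0.5 q [-0.5   0.35  0.35  1.74 -0.13  1.07  1.52]
shift [0.0013 0.0001 0.0025] rot [0.0005 0.0021 0.0022]
```

Emit:
carry_out --commands '[{"tx":0.001,"ty":0,"tz":0.002,"rx":0,"ry":0,"rz":0,"jaw":0.3},{"tx":0.001,"ty":0,"tz":0.002,"rx":0,"ry":0,"rz":0,"jaw":0},{"tx":0.001,"ty":0,"tz":0.002,"rx":0,"ry":0,"rz":0,"jaw":0},{"tx":0.001,"ty":0,"tz":0.002,"rx":0,"ry":0,"rz":0,"jaw":0},{"tx":0.001,"ty":0,"tz":0.002,"rx":0,"ry":0,"rz":0,"jaw":0},{"tx":0.001,"ty":0,"tz":0.002,"rx":0,"ry":0,"rz":0,"jaw":0},{"tx":0.001,"ty":0,"tz":0.002,"rx":0,"ry":0,"rz":0,"jaw":0}]' --grip_force 45

```text
time: 7.08
position: [0.5987, 0.1057, 0.0743]
tool_rot: [-0.093, 3.14, 0.002]
ft_force: [0.9, 5.7, 0.1]
grip_width: 0.135
```

```bash
python3 - <<'E'
from h import *
st();plan(rd(0,0,.075),101)
E
```

```text
t 7.08 reader xy [-0.0008  0.001 ] z 0.0743 yaz 101.2 tilt 0.08 F [0.89 5.66 0.08] M [ 1.086 -0.02  -0.017] g 0.135 q [-0.5   0.35  0.34  1.74 -0.14  1.07  1.52]
shift [-0.0006 -0.0011 -0.0007] rot [0.0014 0.0002 0.003 ]
```

Emit:
carry_out --commands '[{"tx":0,"ty":0.001,"tz":0,"rx":0,"ry":0,"rz":0.06,"jaw":0},{"tx":0,"ty":0.001,"tz":0,"rx":0,"ry":0,"rz":0.15,"jaw":0},{"tx":0,"ty":0.001,"tz":0,"rx":0,"ry":0,"rz":0.25,"jaw":0},{"tx":0,"ty":0.001,"tz":0,"rx":0,"ry":0,"rz":0.35,"jaw":0},{"tx":0,"ty":0.001,"tz":0,"rx":0,"ry":0,"rz":0.45,"jaw":0},{"tx":0,"ty":0.001,"tz":0,"rx":0,"ry":0,"rz":0.55,"jaw":0},{"tx":0,"ty":0.001,"tz":0,"rx":0,"ry":0,"rz":0.65,"jaw":0},{"tx":0,"ty":0.001,"tz":0,"rx":0,"ry":0,"rz":0.75,"jaw":0}]'

```text
time: 8.07
position: [0.5991, 0.107, 0.0744]
tool_rot: [1.068, 2.954, 0.003]
ft_force: [2.0, 5.1, -2.3]
grip_width: 0.137
```

```bash
python3 - <<'E'
from h import *
st();snap('side','s6.png',(270,140,420,290),4)
E
```

```text
t 8.07 reader xy [-0.0005  0.0023] z 0.0744 yaz 58.0 tilt 0.12 F [ 1.97  5.14 -2.31] M [ 1.132 -0.374  0.195] g 0.137 q [-0.61  0.37  0.47  1.74 -0.19  1.07  0.8 ]
```

View pics/s6.png

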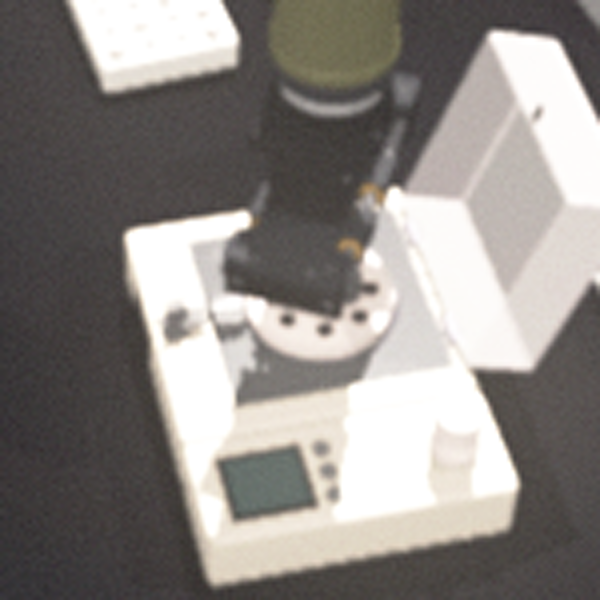

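Emit:
carry_out --commands '[{"tx":0.001,"ty":0.001,"tz":0,"rx":0,"ry":0,"rz":0.1,"jaw":0},{"tx":0.001,"ty":0.001,"tz":0,"rx":0,"ry":0,"rz":0.2,"jaw":0},{"tx":0.001,"ty":0.001,"tz":0,"rx":0,"ry":0,"rz":0.3,"jaw":0},{"tx":0.001,"ty":0.001,"tz":0,"rx":0,"ry":0,"rz":0.4,"jaw":0},{"tx":0.001,"ty":0.001,"tz":0,"rx":0,"ry":0,"rz":0.5,"jaw":0},{"tx":0.001,"ty":0.001,"tz":0,"rx":0,"ry":0,"rz":0.6,"jaw":0},{"tx":0.001,"ty":0.001,"tz":0,"rx":0,"ry":0,"rz":0.7,"jaw":0},{"tx":0.001,"ty":0.001,"tz":0,"rx":0,"ry":0,"rz":0.8,"jaw":0}]'

```text
time: 9.12
position: [0.6004, 0.1077, 0.0744]
tool_rot: [2.133, 2.303, 0.005]
ft_force: [6.5, 3.9, -5.3]
grip_width: 0.136
```

```bash
python3 - <<'E'
from h import *
st();snap('side','s7.png',(270,140,420,290),4)
E
```

```text
t 9.12 reader xy [0.0007 0.0031] z 0.0744 yaz 12.2 tilt 0.25 F [ 6.49  3.89 -5.26] M [ 0.774 -1.147  0.16 ] g 0.136 q [-0.72  0.39  0.61  1.75 -0.25  1.08  0.05]
```

View pics/s7.png

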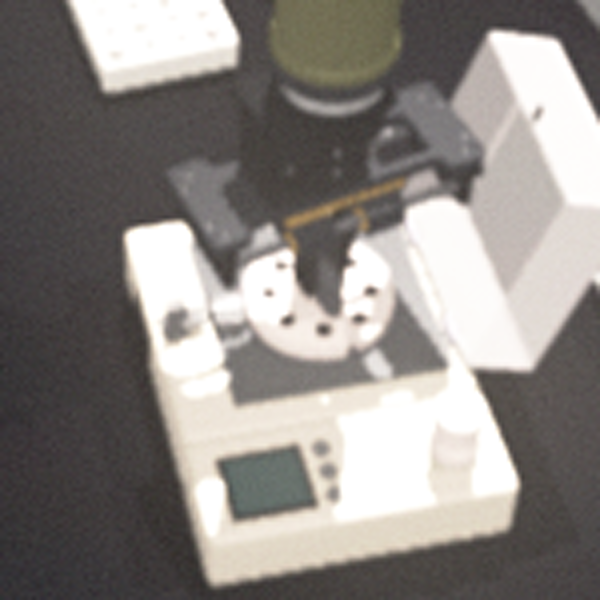

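Emit:
carry_out --commands '[{"tx":0,"ty":0,"tz":0,"rx":0,"ry":0,"rz":0.1,"jaw":0},{"tx":0,"ty":0,"tz":0,"rx":0,"ry":0,"rz":0.2,"jaw":0},{"tx":0,"ty":0,"tz":0,"rx":0,"ry":0,"rz":0.3,"jaw":0},{"tx":0,"ty":0,"tz":0,"rx":0,"ry":0,"rz":0.4,"jaw":0}]'

```text
time: 9.68
position: [0.6011, 0.1075, 0.0744]
tool_rot: [2.547, 1.833, 0.008]
ft_force: [8.6, 4.0, -7.3]
grip_width: 0.132
```

```bash
python3 - <<'E'
from h import *
st()
E
```

```text
t 9.68 reader xy [0.0014 0.0031] z 0.0744 yaz -10.7 tilt 0.34 F [ 8.59  4.   -7.3 ] M [ 0.799 -1.554  0.156] g 0.132 q [-0.78  0.41  0.69  1.75 -0.29  1.08 -0.32]
```

Emit:
carry_out --commands '[{"tx":0.0008,"ty":0.0008,"tz":0.0005,"rx":0,"ry":0,"rz":0.1,"jaw":0},{"tx":0.0008,"ty":0.0008,"tz":0.0005,"rx":0,"ry":0,"rz":0.2,"jaw":0},{"tx":0.0008,"ty":0.0008,"tz":0.0005,"rx":0,"ry":0,"rz":0.3,"jaw":0},{"tx":0.0008,"ty":0.0008,"tz":0.0005,"rx":0,"ry":0,"rz":0.4,"jaw":0},{"tx":0.0008,"ty":0.0008,"tz":0.0005,"rx":0,"ry":0,"rz":0.5,"jaw":0},{"tx":0.0008,"ty":0.0008,"tz":0.0005,"rx":0,"ry":0,"rz":0.6,"jaw":0}]'

```text
time: 10.42
position: [0.602, 0.1069, 0.0744]
tool_rot: [2.976, 0.997, 0.008]
ft_force: [6.3, 1.0, -3.6]
grip_width: 0.134
```

```bash
python3 - <<'E'
from h import *
st()
E
```

```text
t 10.43 reader xy [0.0024 0.0026] z 0.0744 yaz -45.2 tilt 0.32 F [ 6.3   1.03 -3.65] M [ 0.374 -1.182  0.1  ] g 0.134 q [-0.87  0.44  0.8   1.75 -0.35  1.1  -0.87]
```

Emit:
carry_out --commands '[{"tx":0,"ty":0,"tz":0,"rx":0,"ry":0,"rz":0.1,"jaw":0},{"tx":0,"ty":0,"tz":0,"rx":0,"ry":0,"rz":0.2,"jaw":0},{"tx":0,"ty":0,"tz":0,"rx":0,"ry":0,"rz":0.3,"jaw":0},{"tx":0,"ty":0,"tz":0,"rx":0,"ry":0,"rz":0.4,"jaw":0},{"tx":0,"ty":0,"tz":0,"rx":0,"ry":0,"rz":0.48,"jaw":0},{"tx":0,"ty":0,"tz":0,"rx":0,"ry":0,"rz":0.48,"jaw":0}]'

```text
time: 11.18
position: [0.6023, 0.1061, 0.0744]
tool_rot: [3.128, 0.263, 0.009]
ft_force: [7.6, 1.1, -5.1]
grip_width: 0.131
```

```bash
python3 - <<'E'
from h import *
st();snap('side','s8.png',(290,170,390,250),7)
E
```

```text
t 11.18 reader xy [0.0028 0.0019] z 0.0744 yaz -72.6 tilt 0.37 F [ 7.57  1.09 -5.13] M [ 0.175 -1.239 -0.104] g 0.131 q [-0.94  0.48  0.91  1.75 -0.41  1.11 -1.3 ]
```

View pics/s8.png

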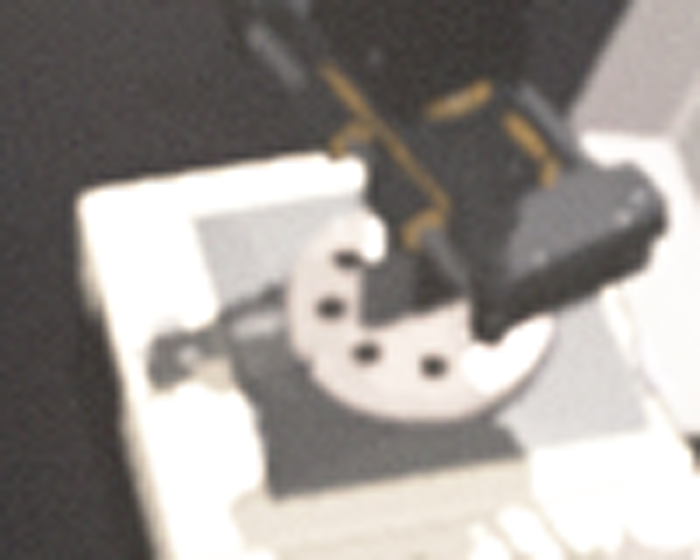

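```bash
python3 - <<'E'
from h import *
R,t,_,_=fit()
for u,v in((310,365),(318,385),(315,372)):
  p=atz('side',290+u/7,170+v/7,.063);q=R.T@(p[:2]-t);print(q,np.hypot(*(q-[.001,.001])),np.degrees(np.arctan2(q[1],q[0])))
for a in(-160,-165,-155): print(a,(proj('side',rd(.001+.05*np.cos(np.radians(a)),.001+.05*np.sin(np.radians(a)),.067))-[290,170])*7)
E
```

```text
[-0.04653486 -0.02128728] 0.0525003434938805 -155.41837261360678
[-0.04596714 -0.03151533] 0.05712406220139171 -145.5652449486638
[-0.0455269  -0.02506256] 0.05332925398370465 -151.16720949504605
-160 [308.36221558 347.68604811]
-165 [302.35992072 340.12255693]
-155 [315.22431858 354.86070717]
```

Emit:
carry_out --commands '[{"tx":0.0008,"ty":0,"tz":0.0005,"rx":0,"ry":0,"rz":0.025,"jaw":0},{"tx":0.0008,"ty":0,"tz":0.0005,"rx":0,"ry":0,"rz":0.05,"jaw":0},{"tx":0.0008,"ty":0,"tz":0.0005,"rx":0,"ry":0,"rz":0.075,"jaw":0},{"tx":0.0008,"ty":0,"tz":0.0005,"rx":0,"ry":0,"rz":0.1,"jaw":0}]'

```text
time: 11.72
position: [0.6023, 0.1059, 0.0743]
tool_rot: [3.138, 0.106, 0.007]
ft_force: [6.2, -0.8, 1.2]
grip_width: 0.131
```

```bash
python3 - <<'E'
from h import *
st();snap('side','s9.png',(290,170,390,250),7)
E
```

```text
t 11.72 reader xy [0.0029 0.0017] z 0.0743 yaz -78.3 tilt 0.27 F [ 6.16 -0.77  1.21] M [-0.233 -0.968  0.175] g 0.131 q [-0.95  0.49  0.93  1.75 -0.43  1.12 -1.39]
```

View pics/s9.png

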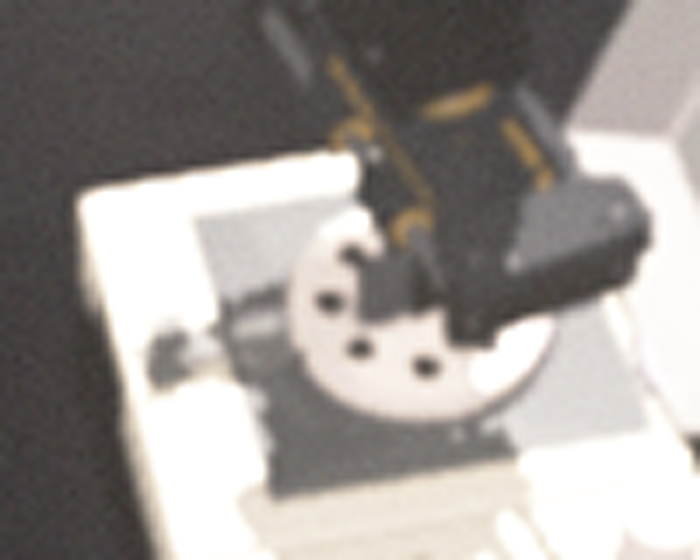

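Emit:
carry_out --commands '[{"tx":0,"ty":0,"tz":0,"rx":0,"ry":0,"rz":0.02,"jaw":0},{"tx":0,"ty":0,"tz":0,"rx":0,"ry":0,"rz":0.04,"jaw":0}]'

```text
time: 12.02
position: [0.6023, 0.1059, 0.0743]
tool_rot: [3.14, 0.044, 0.007]
ft_force: [5.6, -1.2, 0.8]
grip_width: 0.13
```

```bash
python3 - <<'E'
from h import *
st()
E
```

```text
t 12.03 reader xy [0.0028 0.0016] z 0.0743 yaz -80.6 tilt 0.27 F [ 5.64 -1.18  0.78] M [-0.317 -0.899  0.151] g 0.13 q [-0.95  0.49  0.93  1.75 -0.44  1.12 -1.42]
```

Emit:
carry_out --commands '[{"tx":0,"ty":0,"tz":0,"rx":0,"ry":0,"rz":0.02,"jaw":0},{"tx":0,"ty":0,"tz":0,"rx":0,"ry":0,"rz":0.04,"jaw":0}]'

```text
time: 12.28
position: [0.6023, 0.1058, 0.0744]
tool_rot: [3.14, -0.019, 0.007]
ft_force: [5.4, -1.5, 0.8]
grip_width: 0.132
```

```bash
python3 - <<'E'
from h import *
st()
E
```

```text
t 12.28 reader xy [0.0029 0.0016] z 0.0744 yaz -82.9 tilt 0.27 F [ 5.42 -1.46  0.79] M [-0.311 -0.938  0.154] g 0.132 q [-0.96  0.5   0.94  1.75 -0.44  1.12 -1.46]
```

Emit:
carry_out --commands '[{"tx":0,"ty":0,"tz":0,"rx":0,"ry":0,"rz":0.015,"jaw":0},{"tx":0,"ty":0,"tz":0,"rx":0,"ry":0,"rz":0.03,"jaw":0}]'

```text
time: 12.52
position: [0.6024, 0.1058, 0.0744]
tool_rot: [3.139, -0.066, 0.007]
ft_force: [5.8, -1.9, 0.1]
grip_width: 0.134
```

```bash
python3 - <<'E'
from h import *
st();snap('side','s10.png',(290,170,390,250),7)
E
```

```text
t 12.53 reader xy [0.0029 0.0015] z 0.0744 yaz -84.6 tilt 0.28 F [ 5.78 -1.91  0.08] M [-0.296 -0.881  0.181] g 0.134 q [-0.96  0.5   0.95  1.75 -0.45  1.12 -1.49]
```

View pics/s10.png

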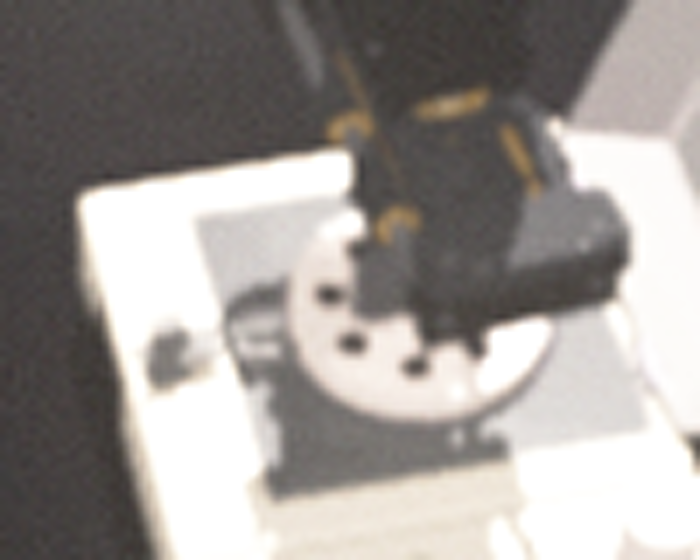

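Emit:
carry_out --commands '[{"tx":0,"ty":0,"tz":0,"rx":0,"ry":0,"rz":0.012,"jaw":0},{"tx":0,"ty":0,"tz":0,"rx":0,"ry":0,"rz":0.024,"jaw":0}]'

```text
time: 12.82
position: [0.6024, 0.1057, 0.0744]
tool_rot: [3.138, -0.104, 0.007]
ft_force: [6.3, -1.5, 1.4]
grip_width: 0.13
```

```bash
python3 - <<'E'
from h import *
st()
E
```

```text
t 12.82 reader xy [0.0029 0.0014] z 0.0744 yaz -86.0 tilt 0.28 F [ 6.28 -1.55  1.35] M [-0.335 -0.941  0.139] g 0.13 q [-0.97  0.5   0.96  1.75 -0.45  1.12 -1.51]
```

Emit:
carry_out --commands '[{"tx":0,"ty":0,"tz":0,"rx":0,"ry":0,"rz":0.012,"jaw":0},{"tx":0,"ty":0,"tz":0,"rx":0,"ry":0,"rz":0.024,"jaw":0}]'

```text
time: 13.08
position: [0.6023, 0.1057, 0.0743]
tool_rot: [3.137, -0.141, 0.007]
ft_force: [5.9, -1.5, 1.4]
grip_width: 0.136
```

```bash
python3 - <<'E'
from h import *
st()
E
```

```text
t 13.07 reader xy [0.0029 0.0014] z 0.0743 yaz -87.4 tilt 0.28 F [ 5.94 -1.53  1.36] M [-0.338 -0.921  0.148] g 0.136 q [-0.97  0.5   0.96  1.75 -0.45  1.12 -1.53]
```

Emit:
carry_out --commands '[{"tx":0,"ty":0,"tz":0,"rx":0,"ry":0,"rz":0.01,"jaw":0},{"tx":0,"ty":0,"tz":0,"rx":0,"ry":0,"rz":0.02,"jaw":0}]'

```text
time: 13.32
position: [0.6024, 0.1056, 0.0744]
tool_rot: [3.135, -0.173, 0.007]
ft_force: [4.2, -1.1, 1.2]
grip_width: 0.134
```

```bash
python3 - <<'E'
from h import *
st()
E
```

```text
t 13.32 reader xy [0.0029 0.0014] z 0.0744 yaz -88.5 tilt 0.28 F [ 4.2  -1.08  1.23] M [-0.297 -0.925  0.184] g 0.134 q [-0.97  0.51  0.96  1.75 -0.46  1.12 -1.55]
```

Emit:
carry_out --commands '[{"tx":0,"ty":0,"tz":0,"rx":0,"ry":0,"rz":0.01,"jaw":0},{"tx":0,"ty":0,"tz":0,"rx":0,"ry":0,"rz":0.02,"jaw":0}]'

```text
time: 13.58
position: [0.6023, 0.1056, 0.0744]
tool_rot: [3.133, -0.204, 0.007]
ft_force: [6.6, -1.4, 1.1]
grip_width: 0.133
```

```bash
python3 - <<'E'
from h import *
st();snap('side','s11.png',(290,170,390,250),7)
E
```

```text
t 13.57 reader xy [0.0029 0.0013] z 0.0744 yaz -89.7 tilt 0.28 F [ 6.61 -1.39  1.09] M [-0.354 -0.942  0.124] g 0.133 q [-0.98  0.51  0.97  1.75 -0.46  1.12 -1.56]
```

View pics/s11.png

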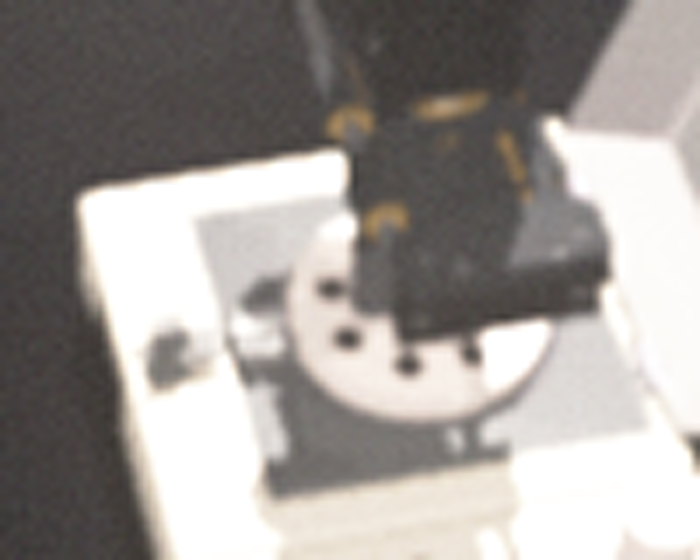

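```bash
cat >> h.py <<'E'
def holes(pts,sc=7,o=(290,170),ax=(.0015,.0012)):
    R,t,_,_=fit()
    for u,v in pts:
        p=atz('side',o[0]+u/sc,o[1]+v/sc,.067);q=R.T@(p[:2]-t)-ax;print(q.round(4),np.hypot(*q).round(4),np.degrees(np.arctan2(q[1],q[0])).round(1))
E
python3 - <<'E'
from h import *
print(proj('side',rd(0,0,.067))*1,)
holes([(330,287),(345,338),(405,365),(470,353)])
print('s10');holes([(328,293),(350,342),(415,366),(475,345)])
print('s9');holes([(328,300),(360,347),(427,366)])
E
```

```text
[349.29061995 212.31033097]
[-0.0321  0.0106] 0.0338 161.8
[-0.0328 -0.0157] 0.0364 -154.4
[-0.0141 -0.0337] 0.0365 -112.7
[ 0.0113 -0.0334] 0.0353 -71.3
s10
[-0.0336  0.0078] 0.0344 167.0
[-0.0315 -0.0181] 0.0363 -150.1
[-0.0106 -0.035 ] 0.0366 -106.8
[ 0.0142 -0.03  ] 0.0332 -64.6
s9
[-0.0344  0.0043] 0.0347 172.9
[-0.0284 -0.0213] 0.0355 -143.1
[-0.0062 -0.036 ] 0.0365 -99.7
```

Emit:
carry_out --commands '[{"tx":0,"ty":0,"tz":0,"rx":0,"ry":0,"rz":0.01,"jaw":0},{"tx":0,"ty":0,"tz":0,"rx":0,"ry":0,"rz":0.02,"jaw":0}]'

```text
time: 13.88
position: [0.6023, 0.1056, 0.0744]
tool_rot: [3.131, -0.236, 0.007]
ft_force: [5.5, -1.8, 1.0]
grip_width: 0.135
```

```bash
python3 - <<'E'
from h import *
st()
E
```

```text
t 13.88 reader xy [0.0029 0.0013] z 0.0744 yaz -90.8 tilt 0.28 F [ 5.45 -1.81  1.01] M [-0.392 -0.93   0.   ] g 0.135 q [-0.98  0.51  0.97  1.75 -0.46  1.13 -1.58]
```

Emit:
carry_out --commands '[{"tx":0,"ty":0,"tz":0,"rx":0,"ry":0,"rz":0.01,"jaw":0},{"tx":0,"ty":0,"tz":0,"rx":0,"ry":0,"rz":0.02,"jaw":0}]'

```text
time: 14.12
position: [0.6023, 0.1055, 0.0744]
tool_rot: [3.129, -0.267, 0.007]
ft_force: [5.9, -2.1, 1.0]
grip_width: 0.135
```

```bash
python3 - <<'E'
from h import *
st()
E
```

```text
t 14.12 reader xy [0.0029 0.0013] z 0.0744 yaz -92.0 tilt 0.28 F [ 5.91 -2.06  0.96] M [-0.381 -0.932  0.048] g 0.135 q [-0.98  0.51  0.98  1.75 -0.46  1.13 -1.6 ]
```

Emit:
carry_out --commands '[{"tx":0,"ty":0,"tz":0,"rx":0,"ry":0,"rz":0.006,"jaw":0},{"tx":0,"ty":0,"tz":0,"rx":0,"ry":0,"rz":0.012,"jaw":0}]'

```text
time: 14.38
position: [0.6023, 0.1055, 0.0744]
tool_rot: [3.127, -0.286, 0.007]
ft_force: [5.7, -1.7, 1.3]
grip_width: 0.134
```

```bash
python3 - <<'E'
from h import *
st()
E
```

```text
t 14.38 reader xy [0.0029 0.0012] z 0.0744 yaz -92.7 tilt 0.28 F [ 5.7  -1.72  1.25] M [-0.357 -0.898 -0.003] g 0.134 q [-0.98  0.51  0.98  1.75 -0.47  1.13 -1.61]
```

Emit:
carry_out --commands '[{"tx":0,"ty":0,"tz":0,"rx":0,"ry":0,"rz":0.006,"jaw":0},{"tx":0,"ty":0,"tz":0,"rx":0,"ry":0,"rz":0.012,"jaw":0}]'

```text
time: 14.62
position: [0.6023, 0.1055, 0.0744]
tool_rot: [3.125, -0.305, 0.007]
ft_force: [6.2, -1.8, 1.3]
grip_width: 0.132
```

```bash
python3 - <<'E'
from h import *
st()
E
```

```text
t 14.62 reader xy [0.0029 0.0012] z 0.0744 yaz -93.4 tilt 0.28 F [ 6.24 -1.83  1.31] M [-0.388 -0.922 -0.026] g 0.132 q [-0.98  0.52  0.98  1.75 -0.47  1.13 -1.62]
```

Torque has fallen from about 0.15 to 0: the pin is dropping into the notch. I'll continue until it rises again.

Emit:
carry_out --commands '[{"tx":0,"ty":0,"tz":0,"rx":0,"ry":0,"rz":0.006,"jaw":0},{"tx":0,"ty":0,"tz":0,"rx":0,"ry":0,"rz":0.012,"jaw":0}]'

```text
time: 14.88
position: [0.6023, 0.1055, 0.0744]
tool_rot: [3.123, -0.324, 0.007]
ft_force: [6.2, -2.4, 0.5]
grip_width: 0.137
```

```bash
python3 - <<'E'
from h import *
st()
E
```

```text
t 14.88 reader xy [0.0029 0.0012] z 0.0744 yaz -94.1 tilt 0.28 F [ 6.17 -2.37  0.51] M [-0.347 -0.929 -0.031] g 0.137 q [-0.99  0.52  0.99  1.75 -0.47  1.13 -1.63]
```

Emit:
carry_out --commands '[{"tx":0,"ty":0,"tz":0,"rx":0,"ry":0,"rz":0.006,"jaw":0},{"tx":0,"ty":0,"tz":0,"rx":0,"ry":0,"rz":0.012,"jaw":0}]'

```text
time: 15.12
position: [0.6023, 0.1054, 0.0743]
tool_rot: [3.121, -0.342, 0.007]
ft_force: [5.6, -2.5, 1.6]
grip_width: 0.13
```

```bash
python3 - <<'E'
from h import *
st()
E
```

```text
t 15.12 reader xy [0.0029 0.0012] z 0.0743 yaz -94.7 tilt 0.28 F [ 5.64 -2.53  1.64] M [-0.334 -0.886  0.133] g 0.13 q [-0.99  0.52  0.99  1.75 -0.47  1.13 -1.64]
```

Emit:
carry_out --commands '[{"tx":0,"ty":0,"tz":0,"rx":0,"ry":0,"rz":0.005,"jaw":0},{"tx":0,"ty":0,"tz":0,"rx":0,"ry":0,"rz":0.005,"jaw":0}]'

```text
time: 15.38
position: [0.6023, 0.1054, 0.0744]
tool_rot: [3.12, -0.349, 0.007]
ft_force: [5.3, -2.5, 1.0]
grip_width: 0.133
```

```bash
python3 - <<'E'
from h import *
st();snap('side','s12.png',(290,170,390,250),7)
E
```

```text
t 15.38 reader xy [0.0029 0.0012] z 0.0744 yaz -95.0 tilt 0.28 F [ 5.26 -2.55  1.03] M [-0.36  -0.881  0.059] g 0.133 q [-0.99  0.52  0.99  1.75 -0.47  1.13 -1.65]
```

View pics/s12.png

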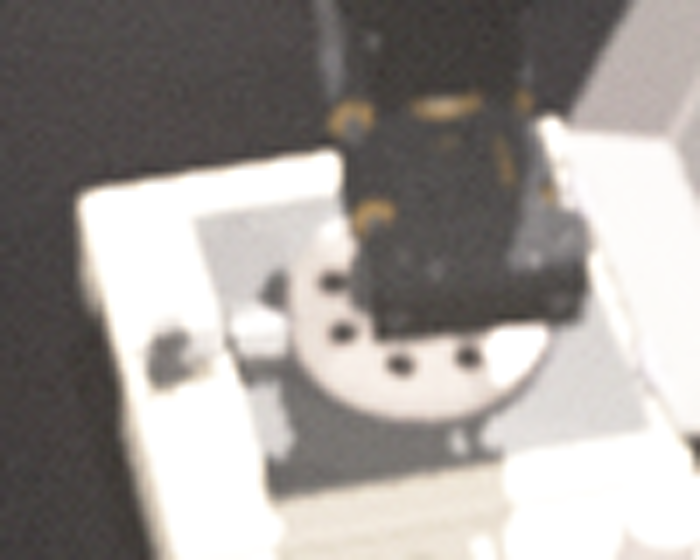

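Emit:
carry_out --commands '[{"tx":0,"ty":0,"tz":0,"rx":0,"ry":0,"rz":0.006,"jaw":0},{"tx":0,"ty":0,"tz":0,"rx":0,"ry":0,"rz":0.012,"jaw":0}]'

```text
time: 15.68
position: [0.6023, 0.1054, 0.0744]
tool_rot: [3.118, -0.368, 0.007]
ft_force: [6.3, -2.4, 1.5]
grip_width: 0.137
```

```bash
python3 - <<'E'
from h import *
st()
E
```

```text
t 15.68 reader xy [0.0029 0.0011] z 0.0744 yaz -95.7 tilt 0.28 F [ 6.34 -2.4   1.55] M [-0.395 -0.909  0.117] g 0.137 q [-0.99  0.52  0.99  1.75 -0.47  1.13 -1.66]
```

Emit:
carry_out --commands '[{"tx":0,"ty":0,"tz":0,"rx":0,"ry":0,"rz":0.006,"jaw":0},{"tx":0,"ty":0,"tz":0,"rx":0,"ry":0,"rz":0.012,"jaw":0}]'

```text
time: 15.92
position: [0.6023, 0.1054, 0.0744]
tool_rot: [3.116, -0.386, 0.007]
ft_force: [4.9, -2.2, 1.3]
grip_width: 0.134
```

```bash
python3 - <<'E'
from h import *
st()
E
```

```text
t 15.93 reader xy [0.0029 0.0011] z 0.0744 yaz -96.3 tilt 0.28 F [ 4.95 -2.17  1.32] M [-0.432 -0.913  0.239] g 0.134 q [-0.99  0.52  0.99  1.75 -0.48  1.13 -1.67]
```

Emit:
carry_out --commands '[{"tx":0,"ty":0,"tz":0,"rx":0,"ry":0,"rz":0.006,"jaw":0},{"tx":0,"ty":0,"tz":0,"rx":0,"ry":0,"rz":0.006,"jaw":0}]'

```text
time: 16.18
position: [0.6023, 0.1054, 0.0744]
tool_rot: [3.115, -0.395, 0.007]
ft_force: [6.4, -2.2, 1.0]
grip_width: 0.132
```

```bash
python3 - <<'E'
from h import *
st()
E
```

```text
t 16.18 reader xy [0.0029 0.0011] z 0.0744 yaz -96.7 tilt 0.28 F [ 6.37 -2.2   1.02] M [-0.429 -0.899  0.326] g 0.132 q [-0.99  0.52  1.    1.75 -0.48  1.13 -1.67]
```

Emit:
carry_out --commands '[{"tx":0,"ty":0,"tz":0,"rx":0,"ry":0,"rz":-0.01,"jaw":0},{"tx":0,"ty":0,"tz":0,"rx":0,"ry":0,"rz":-0.018,"jaw":0},{"tx":0,"ty":0,"tz":0,"rx":0,"ry":0,"rz":-0.018,"jaw":0}]'

```text
time: 16.55
position: [0.6023, 0.1054, 0.0744]
tool_rot: [3.118, -0.369, 0.007]
ft_force: [5.6, -1.2, 0.6]
grip_width: 0.134
```

```bash
python3 - <<'E'
from h import *
st()
E
```

```text
t 16.55 reader xy [0.0029 0.0011] z 0.0744 yaz -95.7 tilt 0.28 F [ 5.56 -1.21  0.62] M [-0.355 -0.901  0.008] g 0.134 q [-0.99  0.52  0.99  1.75 -0.47  1.13 -1.66]
```

Emit:
carry_out --commands '[{"tx":0,"ty":0,"tz":0,"rx":0,"ry":0,"rz":-0.008,"jaw":0},{"tx":0,"ty":0,"tz":0,"rx":0,"ry":0,"rz":-0.015,"jaw":0}]'

```text
time: 16.8
position: [0.6023, 0.1054, 0.0744]
tool_rot: [3.121, -0.346, 0.007]
ft_force: [6.1, -1.9, 0.9]
grip_width: 0.134
```

```bash
python3 - <<'E'
from h import *
st()
E
```

```text
t 16.8 reader xy [0.0029 0.0011] z 0.0744 yaz -94.8 tilt 0.27 F [ 6.07 -1.87  0.93] M [-0.367 -0.943 -0.125] g 0.134 q [-0.99  0.52  0.99  1.75 -0.47  1.13 -1.64]
```

Emit:
carry_out --commands '[{"tx":0,"ty":0,"tz":0,"rx":0,"ry":0,"rz":-0.007,"jaw":0},{"tx":0,"ty":0,"tz":0,"rx":0,"ry":0,"rz":-0.014,"jaw":0}]'

```text
time: 17.05
position: [0.6023, 0.1054, 0.0744]
tool_rot: [3.123, -0.324, 0.007]
ft_force: [6.3, -3.0, 0.8]
grip_width: 0.129
```

```bash
python3 - <<'E'
from h import *
st()
E
```

```text
t 17.05 reader xy [0.0029 0.0012] z 0.0744 yaz -94.1 tilt 0.27 F [ 6.33 -3.04  0.75] M [-0.339 -0.906 -0.206] g 0.129 q [-0.99  0.52  0.99  1.75 -0.47  1.13 -1.63]
```

Emit:
carry_out --commands '[{"tx":0,"ty":0,"tz":0,"rx":0,"ry":0,"rz":0.01,"jaw":0},{"tx":0,"ty":0,"tz":0,"rx":0,"ry":0,"rz":0.02,"jaw":0},{"tx":0,"ty":0,"tz":0,"rx":0,"ry":0,"rz":0.02,"jaw":0},{"tx":0,"ty":0,"tz":0,"rx":0,"ry":0,"rz":0.02,"jaw":0.4},{"tx":0,"ty":0,"tz":0,"rx":0,"ry":0,"rz":0.02,"jaw":0.4},{"tx":0,"ty":0,"tz":0,"rx":0,"ry":0,"rz":0.02,"jaw":0.4},{"tx":0,"ty":0,"tz":0,"rx":0,"ry":0,"rz":0.02,"jaw":0.4}]'

```text
time: 17.92
position: [0.5999, 0.1076, 0.0731]
tool_rot: [3.122, -0.351, -0.001]
ft_force: [1.7, -0.5, 0.2]
grip_width: 0.384
```

```bash
python3 - <<'E'
from h import *
st();plan(rd(-.15,0,.23),None)
E
```

```text
t 17.93 reader xy [0.0002 0.003 ] z 0.0731 yaz -95.1 tilt 0.04 F [ 1.7  -0.49  0.23] M [-0.042  0.154  0.014] g 0.384 q [-0.99  0.52  0.99  1.75 -0.47  1.13 -1.65]
shift [-0.1495  0.0162 -0.1568] rot [0. 0. 0.]
```

Emit:
carry_out --commands '[{"tx":0,"ty":0,"tz":-0.02,"rx":0,"ry":0,"rz":0,"jaw":0.4},{"tx":0,"ty":0,"tz":-0.07,"rx":0,"ry":0,"rz":0,"jaw":0.4},{"tx":0,"ty":0,"tz":-0.12,"rx":0,"ry":0,"rz":0,"jaw":0.4},{"tx":-0.05,"ty":0.006,"tz":-0.15,"rx":0,"ry":0,"rz":0,"jaw":0.4},{"tx":-0.1,"ty":0.01,"tz":-0.155,"rx":0,"ry":0,"rz":0,"jaw":0.4},{"tx":-0.15,"ty":0.016,"tz":-0.155,"rx":0,"ry":0,"rz":0,"jaw":0.4},{"tx":-0.15,"ty":0.016,"tz":-0.155,"rx":0,"ry":0,"rz":0,"jaw":0.4},{"tx":-0.15,"ty":0.016,"tz":-0.155,"rx":0,"ry":0,"rz":0,"jaw":0.4}]'

```text
time: 18.92
position: [0.4504, 0.1256, 0.2293]
tool_rot: [-3.117, 0.35, 0.001]
ft_force: [-0.7, -0.2, 0.4]
grip_width: 0.398
```

```bash
python3 - <<'E'
from h import *
st();snap('side','s13.png',(270,140,420,290),4)
snap('top','t13.png',(265,135,385,255),5)
E
```

```text
t 18.93 reader xy [-0.1504  0.0005] z 0.2293 yaz -95.0 tilt 0.3 F [-0.68 -0.23  0.38] M [-0.041  0.11   0.03 ] g 0.398 q [-1.51 -0.25  1.05  1.9   0.21  1.37 -2.31]
```

View pics/s13.png

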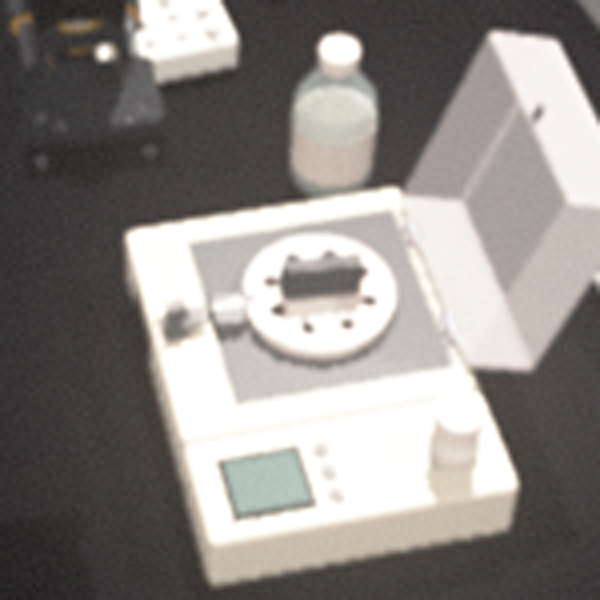

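View pics/t13.png

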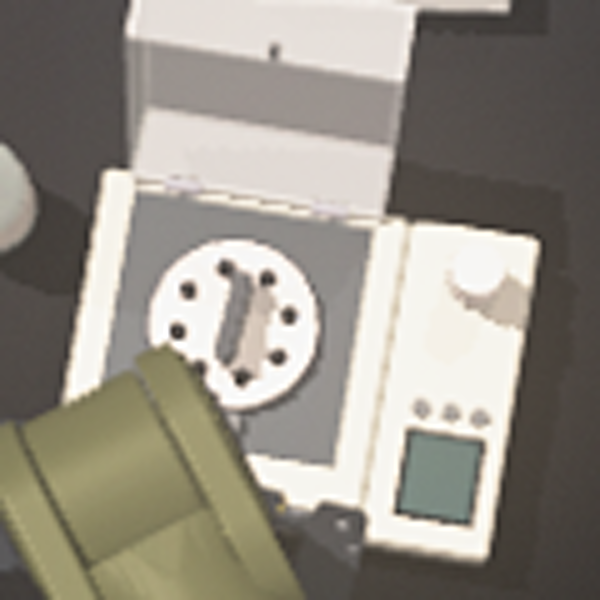

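```bash
python3 - <<'E'
from h import *
R,t,_,_=fit()
def an(pts):
  Q=np.array([R.T@(atz('top',265+u/5,135+v/5,.067)[:2]-t) for u,v in pts])
  A=np.c_[2*Q,np.ones(len(Q))];s=np.linalg.lstsq(A,(Q**2).sum(1),rcond=None)[0];c=s[:2]
  a=np.degrees(np.arctan2(*(Q-c).T[::-1]));m=np.degrees(np.angle(np.exp(1j*np.radians(8*a)).mean()))/8
  print('c',c,'a',a.round(1),'mean mod45',m)
an([(226,268),(268,278),(289,315),(278,357),(242,377),(178,331),(188,289)])
an([(211,272),(253,271),(285,299),(286,343),(257,374),(214,376),(181,346),(180,302)])
E
```

```text
c [0.00102434 0.00024505] a [  17.3  -28.2  -73.  -118.7 -161.7  108.3   62.9] mean mod45 17.42285393490901
c [0.00049444 0.0004355 ] a [  32.6  -11.3  -55.5 -101.3 -145.4  169.9  123.3   77.5] mean mod45 -11.277844220417043
```

```bash
python3 - <<'E'
from h import *
print(ctrl.close_job())
E
```

```text
the job is handed in; nothing more can be done
None
```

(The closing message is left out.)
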